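# Rack the dry tapas dish

### The arm

A 7-joint arm with a two-finger parallel gripper is mounted at the origin on a cart in front of the work surface, level with it; the furniture and walls round the work are solid. World frame = base frame: x ahead of the robot, y to its left, z up, the work surface at z = 0. Lengths are in m, angles in degrees, forces in N, time in s.
With the tool pointing down it reaches from about 0.425 to 0.875 m from the base axis. Payload 4.7 kg.
Tool frame: the origin (TCP) lies on the mounting face of the last link; the fingertips stand 182 mm ahead of it and the grasp point (between the pads) lies 164 mm ahead of it; z points along the fingers, x is the direction in which the jaws open and shut, and the axes are right-handed (so a half turn about z gives the same grasp; the last joint's range is limited). The gripper opens to 87 mm and grips with 3 to 60 N. Pads are 19 mm wide; open, the fingers measure 117 mm over their backs; the gripper's body (75 mm by 190 mm) begins 51 mm behind the grasp point.
Start: joints at [69.334, 18.392, -4.016, 83.108, 1.295, 78.541, -3.26], TCP at [0.238, -0.605, 0.405] pointing down, gripper open.
Joint ranges: [-163.93, 163.93], [-17.29, 119.83], [-79.2, 71.16], [3.27, 140.29], [-89.18, 269.18], [5.43, 117.66], [-154.24, 154.24]. Speed limits (degrees/s): [147.25, 147.25, 180, 180, 180, 180, 180].

### API

Orientations are given as [roll, pitch, yaw] about the fixed x, y, z axes, in that order (R = Rz(yaw) Ry(pitch) Rx(roll)).
In Python, from cell import status, cams, env, outline_of, landmark_of gives the robot as it stands. The module is installed in compiled form; this text tells all that it offers.
- The arm moves only by the tool jog_arm, never from a script. Its argument "rows" is a list of rows, each a list of 7 numbers: the closure, from 0 (fully open) to 1 (shut), then the shift along the tool's x, y, z in m, then the turn, a rotation vector about the tool's x, y, z in degrees. A call has 1 to 12 rows; each row shifts and turns the commanded pose from where the row before left it, along the tool's axes as they then stand; what a row does not reach is not made up. A row lasts 1/12 s, in which the tool goes at most 41.7 mm and 7.16 degrees, less where a joint would pass 70% of its speed; a pose out of reach is approached as far as the arm can. A call with a gripper value outside its range is refused whole. The fingers move at their own pace and stop on an object; "grip_force" is the grip in N (left out, the last holds). Time passes only in rows, so rows that do not move let the fingers close. It gives the time, the measured TCP pose, the force and the opening at its end, in the units of the state.
- status.get_obs(): the state, without advancing time (a new reading comes with each control period).
- cams.read_camera(name): name is "scene" or "side" or "wrist"; returns (picture, depth): 384x512x3 uint8, red, green, blue; 384x512 float32, m along the optical axis (not along the pixel's ray), 0 where there is no reading.
- cams.camera_params(name): a dict with "vfov" (degrees; the focal length in pixels is half the picture's height over the tangent of half this angle, whatever the lens; pixels are square), "cx", "cy" (the principal point, pixels), "eye" and "attitude" of the camera in the world. Camera axes: x right, y up, looking along -z (the intrinsics and any distortion apply to the point x, -y, -z); pixel columns grow to the right and rows downward; lengths in m; the calibration is good to about 2 mm. A picture is of the moment at which its call begins: read the wrist's pose just before it. camera_params takes no time and is no camera call; for the wrist camera it gives the pose at the moment of the call.
- env.sign_off(): hands the job in, once; it reports no verdict.
Trained networks look in the newest picture that a camera, given by its name, has taken for a name from the list of things; names that differ only in an ending like _2 or _b are one class to them, and where a whole thing is asked for, a point or a joint stands for the part that bears it (a point fixed in the world has none). Each returns a list of dicts, best first, with "conf" (0 to 1); they miss things now and then, are a little off and sometimes report something else, mostly with a low value. They report only what shows in the picture. A call takes as long as a camera call.
- outline_of(camera, name): "pixels" (384x512 bool, what is visible of it) and "box" ([left, top, right, bottom] in pixels, round what is visible of it).
- landmark_of(camera, name): "position" ([row, column] in pixels: a listed point, or the origin of a listed thing).
The state is a dict: "time_s": time; "qpos": joint angles; "joint_velocities": joint speeds; "effort": joint torques, N m; "tool_pos": TCP position; "tool_rot": TCP orientation; "force": force on the tool from outside, world axes, zero at the start; "wrist_torque": the same for the moment, N m; "grip_width": finger opening in m.
Only numpy, scipy, OpenCV 4.12 (cv2) and the standard library are available. Lean on these libraries where they do the work, as an engineer would, in place of code of your own. Each camera call takes 0.05 s, during which the arm holds its last target. There are 200 camera calls.

### The job

Take the larger of the two terracotta dishes out of the wooden draining stand and stand it upright in the free gap of the steel wire rack, seated on the rack's rails between the tines. Set it down rather than dropping it, and leave the small dish and the dish already in the rack where they are.

Things in the scene. Friction and masses are not known exactly. Their poses are not given: they have to be found in the camera images.
- dish_center (a point): Centre of the dish to move: flat, round, terracotta, 110 mm across, 12 mm thick, about 0.2 kg, standing on edge in one of the two gaps of the wooden draining stand (140 x 90 mm; rails, tines and spacing as in the rack). x axis: horizontal, through its thickness, square to the flat faces. The top of its rim is 55 mm above this point; it can be pinched there across the faces.
- small_dish_center (a point): Centre of the small terracotta dish (80 mm across, 12 mm thick), standing on edge in the other gap of the wooden stand, 80 mm from the large dish along the x axis. To be left alone. Same axes.
- racked_dish_center (a point): Centre of a dish like the large one (110 mm across, 12 mm thick), already standing on edge in the other gap of the steel wire rack, 80 mm from the free gap along the x axis. To be left alone. Same axes. Keep the arm clear of the citrus press (0.49 m tall, centred at x 0.34, y -0.23 m) and of the clear glass guard on posts, 0.29 m high, beyond the racks.
- free_gap (a point): Free gap of the fixed steel wire rack (140 x 92 mm): where the dish's centre is once seated upright, 72 mm above the counter. x: across the gap, as a seated dish's faces look; z up. Rails along x at y = +-30 mm, tops 47 mm below this point; on each, tines at x = +-12.5 mm (20 mm clear), bent outwards from 4 mm below this point to 40 mm clear at the tips, 17 mm above it.

How it is judged (in metres and radians):
At the end, for the whole second after the job is handed in: The large dish rests in the free gap of the wire rack: its centre within 18 mm across the gap, 12 mm along it and 10 mm in height of the seated point, its faces within 18 degrees of vertical and within 20 degrees of the gap's direction, at rest (x of dish_center in the frame of free_gap between -0.018 and 0.018 m and y of dish_center in the frame of free_gap between -0.012 and 0.012 m and z of dish_center in the frame of free_gap between -0.01 and 0.01 m and angle between dish_center's own x axis and vertical between 1.257 and 1.885 rad and angle between the x axis of dish_center and the x axis of free_gap, either way round below 0.35 rad and linear speed of dish below 0.02 m/s and angular speed of dish below 0.2 rad/s); the robot touches nothing.
It fails at once if the small dish is moved more than 20 mm (distance of small_dish_center from where it was at the start of the episode above 0.02 m).
It fails at once if the dish already in the rack is moved more than 20 mm (distance of racked_dish_center from where it was at the start of the episode above 0.02 m).
It fails at once if the large dish is dropped (falls faster than 0.6 m/s, about 20 mm of free fall, while not held) (contact force between the fingers and dish below 0.05 N and linear speed of dish above 0.6 m/s).
It also fails if it takes over 40 s, if anything falls off the work surface, if the arm or the gripper's body presses on something with over 40 N, if the wrist force passes 120 N, or if a joint passes its speed limit or range.

## Working session

There is one attempt and no reset: what is moved stays moved. The work goes in short steps, Python scripts to look and compute and a tool call to move; the robot and the scene stay as the last step left them, time stands still between calls to the robot, and variables do not carry over. Pictures are saved under pics/ and viewed, about 8 in all and at most 12, crops included, and the job is handed in when it is done.

Besides the shell and the picture viewer there is one more tool, called after ">>>" by a JSON object that holds its "method" and its "body". jog_arm: Moves the arm, as the interface text tells. Its arguments: {"type":"object","properties":{"rows":{"type":"array"},"grip_force":{"type":"number"}},"required":["rows"]}

```bash
mkdir -p pics; cat > h.py <<'E'
import numpy as np,cv2
from scipy.spatial.transform import Rotation as R
from cell import status,cams,env,outline_of,landmark_of
def pr(n):
    p=cams.camera_params(n); return p
def f_of(p): return 192/np.tan(np.radians(p['vfov'])/2)
def rot(p):
    a=np.array(p['attitude'],float)
    return a if a.shape==(3,3) else R.from_euler('xyz',a,degrees=True).as_matrix()
def unproj(p,r,c,d):
    f=f_of(p); 
    v=np.stack([(np.asarray(c)-p['cx'])/f*d,-(np.asarray(r)-p['cy'])/f*d,-np.asarray(d)*np.ones_like(c,float)],-1)
    return v@rot(p).T+np.array(p['eye'])
E
python3 - <<'E'
from h import *
print(status.get_obs())
ims=[]
for n in ['scene','side','wrist']:
    p=pr(n); print(n,p)
    im,d=cams.read_camera(n); ims.append(im); np.savez(f'{n}0.npz',im=im,d=d)
    for t in ['dish_center','small_dish_center','racked_dish_center','free_gap']:
        for l in landmark_of(n,t)[:2]:
            r,c=l['position']; dd=d[int(np.clip(r,0,383)),int(np.clip(c,0,511))]
            print(n,t,round(l['conf'],2),np.round([r,c],1),np.round(dd,3),np.round(unproj(p,r,c,dd),3))
cv2.imwrite('pics/a.png',cv2.resize(np.vstack([np.hstack(ims[:2]),np.hstack([ims[2],0*ims[2]])])[:,:,::-1],(800,600)))
E
```

```text
{'time_s': 0.0, 'qpos': array([69.33433995, 18.43842295, -4.01509703, 83.17377177,  1.29325674,
       78.54061701, -3.26143772]), 'joint_velocities': array([-0.05138786, -0.11817809,  0.05880332,  0.001174  , -0.14180744,
       -0.03883569,  0.00212655]), 'effort': array([ 5.74469232e-04, -4.91284740e+01, -4.03621383e-01, -3.12527883e+01,
       -6.39656698e-02,  4.37753170e-02,  1.75606178e-04]), 'tool_pos': array([ 0.23784317, -0.60470492,  0.40367824]), 'tool_rot': array([ 1.79995862e+02,  1.07669287e-01, -6.85268172e+01]), 'force': array([-1.06038811,  0.4111247 , -0.9263735 ]), 'wrist_torque': array([ 0.0356498 , -0.05380248, -0.00669448]), 'grip_width': 0.08688961966315982}
scene {'vfov': 48.26699582726549, 'cx': 252.09014243736803, 'cy': 184.08381104803857, 'eye': array([0.39951671, 0.74982616, 0.61797703]), 'attitude': array([  53.44402644,    0.58130111, -170.94300692])}
scene dish_center 0.59 [219.1 252.6] 0.825 [0.502 0.136 0.072]
scene racked_dish_center 0.91 [184.1 273.5] 0.905 [0.475 0.026 0.078]
side {'vfov': 46.100800585092344, 'cx': 266.0386360998094, 'cy': 189.6441609416042, 'eye': array([0.33329059, 0.81009455, 0.49910374]), 'attitude': array([  61.95811188,   -0.39575061, -166.89622679])}
side dish_center 0.65 [215.7 253.5] 0.817 [0.511 0.134 0.073]
side small_dish_center 0.93 [247.5 228.4] 0.766 [0.535 0.21  0.052]
side racked_dish_center 0.74 [187.6 285.4] 0.897 [0.473 0.028 0.081]
side racked_dish_center 0.51 [217.7 256.4] 0.815 [0.505 0.136 0.071]
wrist {'vfov': 66.90505980629459, 'cx': 253.5944684021522, 'cy': 194.35332992100953, 'eye': array([ 0.30354651, -0.57872143,  0.38596756]), 'attitude': array([-1.50999340e+01,  4.90265421e-02, -6.85465193e+01])}
```

View pics/a.png

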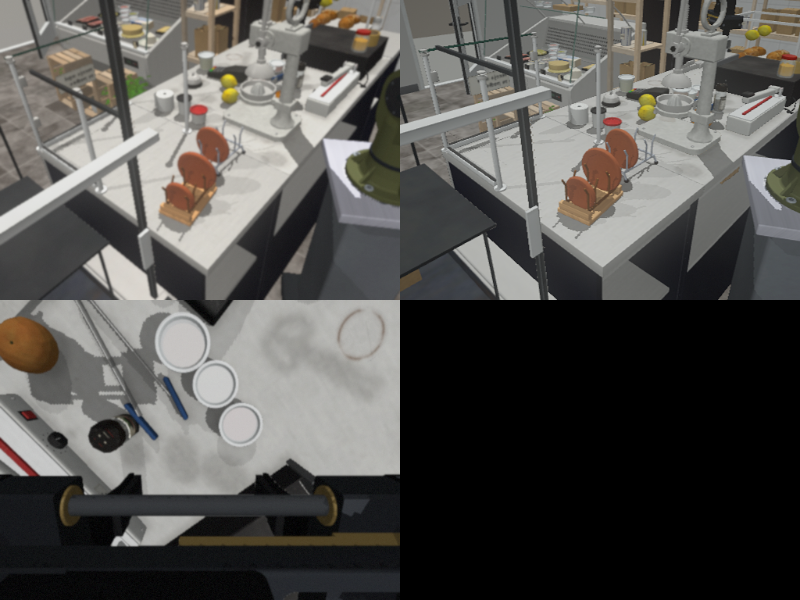

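The stand holds the small dish at the front and the large one behind it. The rack with its dish is beyond them, and the press is behind the rack. The arm starts on the far side of the press, so I'll measure the dishes and anything tall in the sweep path.

```bash
python3 - <<'E'
from h import *
rr,cc=np.mgrid[:384,:512]
allp=[]
for n in ['scene','side']:
    p=pr(n); im,d=cams.read_camera(n); P=unproj(p,rr,cc,d); allp.append(P[d>0])
    hsv=cv2.cvtColor(im,cv2.COLOR_RGB2HSV)
    for t in ['dish_center','small_dish_center','racked_dish_center','free_gap']:
        for o in outline_of(n,t)[:2]:
            m=cv2.erode(o['pixels'].astype(np.uint8),np.ones((3,3)))>0
            m&=(d>0)&(hsv[...,0]<15)&(hsv[...,1]>110)
            q=P[m]
            if len(q)<30: print(n,t,o['conf'],len(q)); continue
            c=np.median(q,0); k=np.linalg.norm(q-c,axis=1)<.07; q=q[k]
            for _ in range(4):
                c=q.mean(0); nn=np.linalg.svd(q-c)[2][2]; 
                e=np.abs((q-c)@nn); q=q[e<max(.003,2*np.median(e))]
            if nn[1]<0: nn=-nn
            print(n,t,round(o['conf'],2),o['box'],'c',c.round(3),'n',nn.round(3),'yaw',np.degrees(np.arctan2(nn[1],nn[0])).round(1),'lo',q.min(0).round(3),'hi',q.max(0).round(3),len(q))
    cv2.imwrite(f'pics/{n}_crop.png',cv2.resize(im[90:300,150:400],None,fx=3,fy=2.8,interpolation=cv2.INTER_CUBIC)[:,:,::-1])
A=np.vstack(allp)
for z0 in [.2,.3,.4,.5]:
    k=(A[:,2]>z0)&(np.hypot(A[:,0],A[:,1])<1.05)&(A[:,0]>-.1)&(A[:,1]<.6)
    g,c=np.unique((A[k][:,:2]/.1).round().astype(int),axis=0,return_counts=True)
    print(z0,[(tuple(a/10),int(b)) for a,b in zip(g,c) if b>3])
E
```

```text
scene dish_center 0.94 [229.3, 197.3, 279.5, 243.3] c [0.501 0.138 0.08 ] n [ 0.361  0.932 -0.014] yaw 68.8 lo [0.456 0.12  0.026] hi [0.552 0.157 0.126] 1245
scene small_dish_center 0.9 [211.6, 231.0, 249.1, 272.5] c [0.533 0.212 0.059] n [ 0.352  0.936 -0.016] yaw 69.4 lo [0.497 0.201 0.02 ] hi [0.563 0.226 0.094] 673
scene racked_dish_center 0.79 [252.0, 163.8, 294.3, 205.1] c [0.477 0.027 0.08 ] n [ 0.509  0.861 -0.015] yaw 59.4 lo [0.435 0.002 0.025] hi [0.522 0.054 0.125] 983
side dish_center 0.95 [230.6, 189.9, 284.4, 244.2] c [0.5   0.139 0.08 ] n [ 0.362  0.932 -0.014] yaw 68.8 lo [0.454 0.12  0.025] hi [0.552 0.158 0.127] 1531
side small_dish_center 0.81 [214.5, 225.4, 252.8, 266.1] c [0.531 0.213 0.06 ] n [ 0.352  0.936 -0.016] yaw 69.4 lo [0.495 0.201 0.023] hi [0.562 0.227 0.094] 836
side racked_dish_center 0.91 [264.3, 163.0, 306.1, 215.8] c [0.473 0.029 0.082] n [ 0.51  0.86 -0.02] yaw 59.3 lo [0.432 0.004 0.028] hi [0.52  0.054 0.128] 1114
0.2 [((np.float64(-0.1), np.float64(-1.0)), 63), ((np.float64(0.0), np.float64(-1.0)), 49), ((np.float64(0.1), np.float64(0.0)), 1
[... 1884 characters left out ...]
((np.float64(0.5), np.float64(0.4)), 1409), ((np.float64(0.6), np.float64(0.3)), 5075), ((np.float64(0.6), np.float64(0.4)), 3318), ((np.float64(0.6), np.float64(0.5)), 6074), ((np.float64(0.6), np.float64(0.6)), 308), ((np.float64(0.7), np.float64(0.2)), 63), ((np.float64(0.7), np.float64(0.3)), 652), ((np.float64(0.7), np.float64(0.5)), 88), ((np.float64(0.8), np.float64(0.2)), 369)]
0.4 [((np.float64(0.3), np.float64(-0.2)), 114), ((np.float64(0.3), np.float64(-0.1)), 58), ((np.float64(0.4), np.float64(-0.2)), 82), ((np.float64(0.6), np.float64(0.3)), 2641), ((np.float64(0.6), np.float64(0.4)), 273)]
0.5 [((np.float64(0.6), np.float64(0.3)), 351), ((np.float64(0.6), np.float64(0.4)), 42)]
```

View pics/side_crop.png

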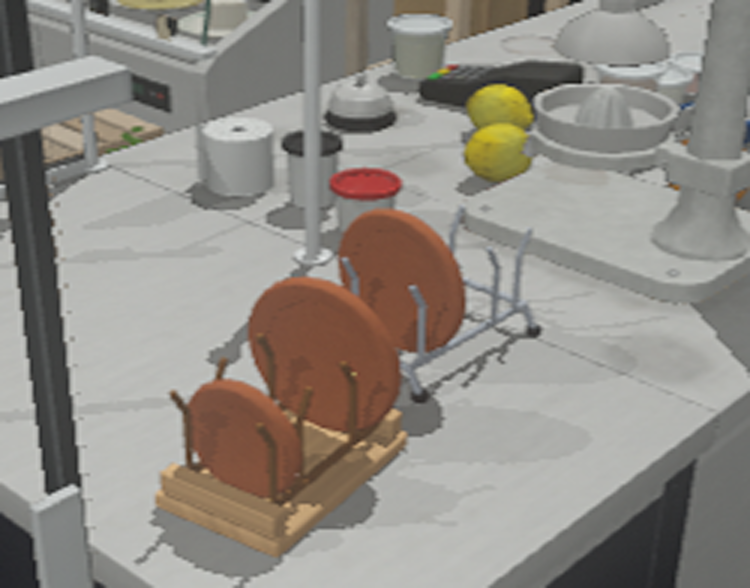

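```bash
python3 - <<'E'
from h import *
rr,cc=np.mgrid[:384,:512]
A=[]
for n in ['scene','side']:
    f=np.load(n+'0.npz'); p=pr(n); A.append(unproj(p,rr,cc,f['d'])[f['d']>0])
A=np.vstack(A)
def rep(name,k):
    B=A[k]; print(name)
    for z in np.arange(.1,.7,.05):
        q=B[(B[:,2]>z)&(B[:,2]<z+.05)]
        if len(q)>5: print(round(z,2),len(q),'x',np.percentile(q[:,0],[1,50,99]).round(3),'y',np.percentile(q[:,1],[1,50,99]).round(3))
rep('press',(A[:,0]>.15)&(A[:,0]<.55)&(A[:,1]<-.09)&(A[:,1]>-.4))
rep('bar',(A[:,0]>.4)&(A[:,0]<.9)&(A[:,1]<.6)&(A[:,1]>.17))
g=np.array([.433,-.045]);n=np.array([.51,.86]);t=np.array([.86,-.51])
v=A[:,:2]-g; u=v@n; w=v@t
k=(A[:,2]>.15)&(A[:,2]<.6)&(np.abs(u)<.13)&(np.abs(w)<.09)
print('near gripper box at place:',k.sum(), np.c_[u,w,A[:,2]][k][::max(1,k.sum()//12)].round(3))
E
```

```text
press
0.1 3142 x [0.152 0.336 0.415] y [-0.311 -0.208 -0.162]
0.15 1848 x [0.26  0.336 0.404] y [-0.244 -0.199 -0.168]
0.2 1283 x [0.26 0.29 0.38] y [-0.243 -0.18  -0.168]
0.25 2513 x [0.243 0.313 0.402] y [-0.229 -0.172 -0.149]
0.3 3410 x [0.244 0.321 0.401] y [-0.248 -0.18  -0.151]
0.35 1384 x [0.254 0.311 0.373] y [-0.238 -0.164 -0.141]
0.4 254 x [0.256 0.309 0.369] y [-0.236 -0.157 -0.144]
bar
0.1 1593 x [0.549 0.565 0.756] y [0.17  0.38  0.399]
0.15 939 x [0.566 0.576 0.756] y [0.17  0.345 0.351]
0.2 1018 x [0.566 0.575 0.756] y [0.17  0.346 0.351]
0.25 973 x [0.566 0.575 0.757] y [0.17  0.345 0.351]
0.3 12292 x [0.526 0.596 0.769] y [0.235 0.456 0.556]
0.35 2194 x [0.567 0.582 0.807] y [0.209 0.344 0.352]
0.4 1571 x [0.567 0.573 0.587] y [0.341 0.347 0.352]
0.45 954 x [0.568 0.574 0.587] y [0.341 0.346 0.351]
0.5 395 x [0.568 0.574 0.587] y [0.341 0.347 0.351]
near gripper box at place: 434 [[-0.13   0.003  0.402]
 [-0.128  0.011  0.311]
 [-0.123  0.017  0.3  ]
 [-0.117  0.013  0.297]
 [-0.126  0.02   0.286]
 [-0.123  0.01   0.283]
 [-0.13   0.003  0.395]
 [-0.129  0.005  0.316]
 [-0.123 -0.     0.306]
 [-0.123 -0.     0.3  ]
 [-0.123  0.001  0.293]
 [-0.125 -0.     0.287]
 [-0.128  0.     0.274]]
```

View pics/scene_crop.png

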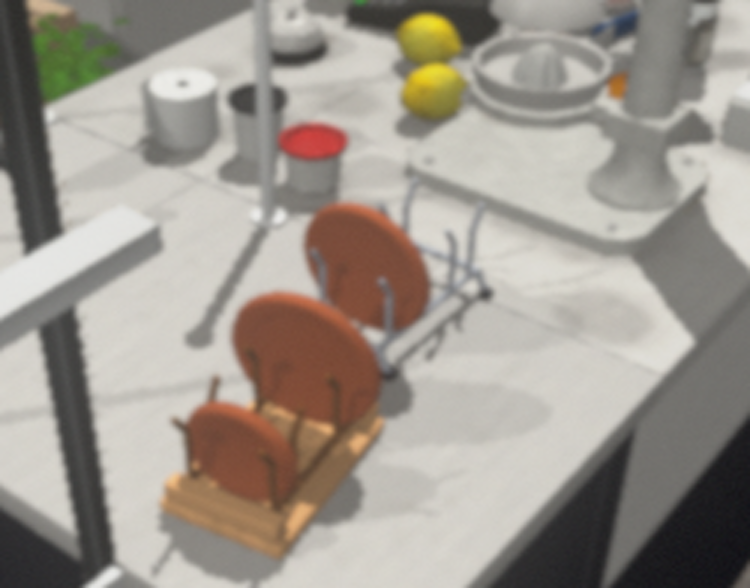

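The dishes come out where they should, with centres at 72 mm. The large one is at (0.501, 0.133), yaw 69°. The free gap should be near (0.433, -0.045), yaw 59°. The gripper should clear the press by about 28 mm there. Next I lift, then swing round outside the press.

>>> {"method": "jog_arm", "body": {"rows": [[0,0,0,-0.04,0,0,0],[0,0,0,-0.04,0,0,0],[0,0,0,-0.04,0,0,0],[0,0,0,-0.04,0,0,0],[0,0,0,-0.04,0,0,0],[0,0,0,0,0,0,0]], "grip_force": 15}}

```text
time_s: 1.75
tool_pos: [0.2376, -0.604, 0.6148]
tool_rot: [-180.0, -0.8, -68.5]
force: [0.2, 0.1, 1.2]
grip_width: 0.0868
```

>>> {"method": "jog_arm", "body": {"rows": [[0,0,-0.04,0,0,0,-3.6],[0,0,-0.04,0,0,0,-3.6],[0,0,-0.04,0,0,0,-3.6],[0,0,-0.04,0,0,0,-3.6],[0,0,-0.04,0,0,0,-3.6],[0,0,-0.04,0,0,0,-3.6],[0,0,0,0,0,0,0]]}}

```text
time_s: 2.33
tool_pos: [0.4515, -0.4764, 0.6044]
tool_rot: [-179.6, 0.0, -45.9]
force: [2.3, 1.9, 0.6]
grip_width: 0.0867
```

>>> {"method": "jog_arm", "body": {"rows": [[0,0,-0.041,0,0,0,-3.6],[0,0,-0.041,0,0,0,-3.6],[0,0,-0.041,0,0,0,-3.6],[0,0,-0.041,0,0,0,-3.6],[0,0,-0.041,0,0,0,-3.6],[0,0,-0.041,0,0,0,-3.6],[0,0,-0.041,0,0,0,-3.6],[0,0,-0.041,0,0,0,-3.6],[0,0,-0.041,0,0,0,-3.6],[0,0,-0.041,0,0,0,-3.6],[0,0,-0.041,0,0,0,-3.6],[0,0,0,0,0,0,0]]}}

```text
time_s: 3.33
tool_pos: [0.6583, -0.086, 0.6047]
tool_rot: [-179.6, 0.0, -6.3]
force: [-0.8, 1.1, 1.0]
grip_width: 0.0873
```

>>> {"method": "jog_arm", "body": {"rows": [[0,-0.02,-0.03,0,0,0,-7],[0,-0.02,-0.03,0,0,0,-7],[0,-0.02,-0.03,0,0,0,-7],[0,-0.02,-0.02,0,0,0,-7],[0,-0.02,0,0,0,0,-7],[0,0,0,0,0,0,-7],[0,0,0,0,0,0,-7],[0,0,0,0,0,0,-7],[0,0,0,0,0,0,-7],[0,0,0,0,0,0,0]]}}

```text
time_s: 4.17
tool_pos: [0.5552, 0.0002, 0.6049]
tool_rot: [180.0, 0.0, 55.8]
force: [-0.5, 0.3, -0.1]
grip_width: 0.0872
```

```bash
cat > look.py <<'E'
from h import *
import sys
rr,cc=np.mgrid[:384,:512]
n='wrist'
o=status.get_obs(); p=pr(n); im,d=cams.read_camera(n); P=unproj(p,rr,cc,d)
print(o['tool_pos'].round(4),o['tool_rot'].round(2),'eye',p['eye'].round(3),np.round(p['attitude'],1))
np.savez('w.npz',im=im,d=d,P=P)
for t in ['dish_center','small_dish_center','racked_dish_center','free_gap']:
    for l in landmark_of(n,t)[:2]:
        r,c=l['position']; dd=d[int(np.clip(r,0,383)),int(np.clip(c,0,511))]
        print(t,round(l['conf'],2),np.round([r,c],1),np.round(unproj(p,r,c,dd),3), 'at z=.072:', (lambda a,b:(a+(b-a)*(.072-a[2])/(b[2]-a[2])).round(3))(np.array(p['eye']),unproj(p,r,c,1.)))
hsv=cv2.cvtColor(im,cv2.COLOR_RGB2HSV)
m=((hsv[...,0]<15)&(hsv[...,1]>110)&(d>0)&(P[...,2]>.08)&(P[...,2]<.14)).astype(np.uint8)
k,lab,st,_=cv2.connectedComponentsWithStats(m)
for i in range(1,k):
    if st[i,4]<80: continue
    q=P[lab==i]; print(st[i],'lo',q.min(0).round(3),'hi',q.max(0).round(3))
    for z0 in [.095,.115]:
      s=q[q[:,2]>z0]
      if len(s)<30: continue
      (cx,cy),(w,h),a=cv2.minAreaRect((s[:,:2]*1000).astype(np.float32)); print('  z>',z0,np.round([cx,cy,w,h,a],1),'ztop',np.percentile(s[:,2],98).round(3))
cv2.imwrite(f'pics/{sys.argv[1]}.png',cv2.resize(im,(800,600))[:,:,::-1])
E
python3 look.py w1
```

```text
[5.552e-01 2.000e-04 6.049e-01] [1.7997e+02 1.0000e-02 5.5790e+01] eye [0.496 0.04  0.586] [-15.1  -0.   55.8]
dish_center 0.62 [ 89.5 305.6] [0.508 0.127 0.123] at z=.072: [0.51  0.136 0.072]
small_dish_center 0.72 [ 75.1 344.6] [0.528 0.207 0.055] at z=.072: [0.527 0.201 0.072]
racked_dish_center 0.75 [111.5 235.6] [0.475 0.022 0.125] at z=.072: [0.473 0.019 0.072]
[295  54  20  66 734] lo [0.457 0.111 0.08 ] hi [0.552 0.151 0.129]
  z> 0.095 [504.7 132.9  12.5  98.2  69.5] ztop 0.128
  z> 0.115 [504.  133.1  12.4  69.   69.7] ztop 0.128
[346  56  12  39 311] lo [0.504 0.195 0.08 ] hi [0.56  0.221 0.096]
[233  81  12  64 419] lo [ 0.436 -0.002  0.093] hi [0.523 0.05  0.13 ]
  z> 0.095 [478.3  23.1  11.   97.1  60.2] ztop 0.128
  z> 0.115 [478.7  22.9  11.   67.8  60.3] ztop 0.128
```

View pics/w1.png

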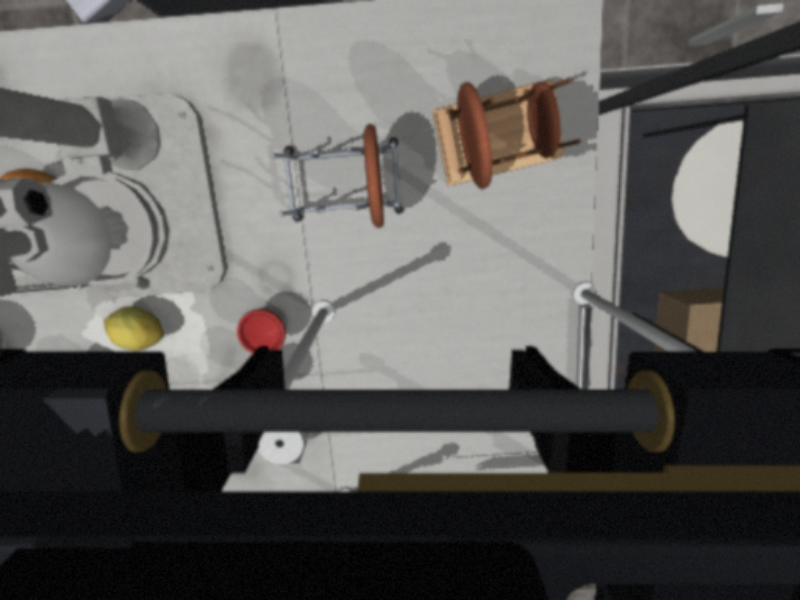

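The view shows the racked dish at about (374, 175) and the free gap to its left near (316, 183). The large dish is at (475, 135). The guard post near (322, 310) limits how low I can look from out here. I'll take one closer look at the gap from a safe height.

>>> {"method": "jog_arm", "body": {"rows": [[0,-0.033,0.008,0.02,0,0,-1.4],[0,-0.033,0.008,0.02,0,0,-1.4],[0,-0.033,0.008,0.02,0,0,-1.4],[0,0,0,0.035,0,0,0],[0,0,0,0,0,0,0]]}}

```text
time_s: 4.83
tool_pos: [0.5196, -0.0984, 0.5029]
tool_rot: [-179.4, 0.2, 59.5]
force: [-1.5, 0.6, -1.7]
grip_width: 0.0868
```

```bash
python3 look.py w2; python3 - <<'E'
from h import *
f=np.load('w.npz'); P=f['P']; im=f['im']
# ortho map of the rack at z=.065, frame of gap guess
p=pr('wrist'); F=f_of(p); Rm=rot(p); e=np.array(p['eye'])
g=np.array([.436,-.0455]);a=np.radians(59.7);n=np.array([np.cos(a),np.sin(a)]);t=np.array([-n[1],n[0]])
out=[]
for z in [.089,.03]:
    u,v=np.meshgrid(np.arange(-60,130,.5)/1e3,np.arange(60,-60,-.5)/1e3)
    W=np.stack([g[0]+u*n[0]+v*t[0],g[1]+u*n[1]+v*t[1],0*u+z],-1)
    c=(W-e)@Rm; mx=(p['cx']+F*c[...,0]/-c[...,2]).astype(np.float32); my=(p['cy']-F*c[...,1]/-c[...,2]).astype(np.float32)
    o=cv2.remap(im,mx,my,cv2.INTER_CUBIC); o=cv2.resize(o,None,fx=2,fy=1.2*1)
    out.append(o)
    for x in [-20,-12.5,0,12.5,20,80]: cv2.line(o,(int((x+60)*4),0),(int((x+60)*4),12),(255,0,0),1)
    for y in [-30,0,30]: cv2.line(o,(0,int((60-y)*2.4)),(10,int((60-y)*2.4)),(255,0,0),1)
cv2.imwrite('pics/ortho.png',np.vstack(out)[:,:,::-1]); print(np.vstack(out).shape)
E
```

```text
[ 0.5196 -0.0984  0.5029] [-179.39    0.23   59.49] eye [ 0.457 -0.062  0.485] [-14.5   0.2  59.5]
dish_center 0.6 [ 73.1 402. ] [0.504 0.127 0.089] at z=.072: [0.506 0.136 0.072]
small_dish_center 0.72 [ 63.4 450.2] [0.529 0.204 0.057] at z=.072: [0.527 0.195 0.072]
racked_dish_center 0.97 [101.6 316.6] [0.479 0.017 0.094] at z=.072: [0.48  0.022 0.072]
[ 396   27   32   87 2096] lo [0.455 0.11  0.08 ] hi [0.551 0.166 0.129]
  z> 0.095 [504.1 132.6  13.3  98.1  69.7] ztop 0.127
  z> 0.115 [503.9 132.8  13.   70.6  69.4] ztop 0.128
[461  35  16  51 621] lo [0.503 0.194 0.08 ] hi [0.561 0.221 0.095]
[ 312   57   19   83 1199] lo [ 0.433 -0.007  0.08 ] hi [0.522 0.048 0.13 ]
  z> 0.095 [477.9  22.3  12.3  98.1  60.1] ztop 0.128
  z> 0.115 [478.1  22.3  12.2  71.3  59.9] ztop 0.128
(576, 760, 3)
```

View pics/ortho.png

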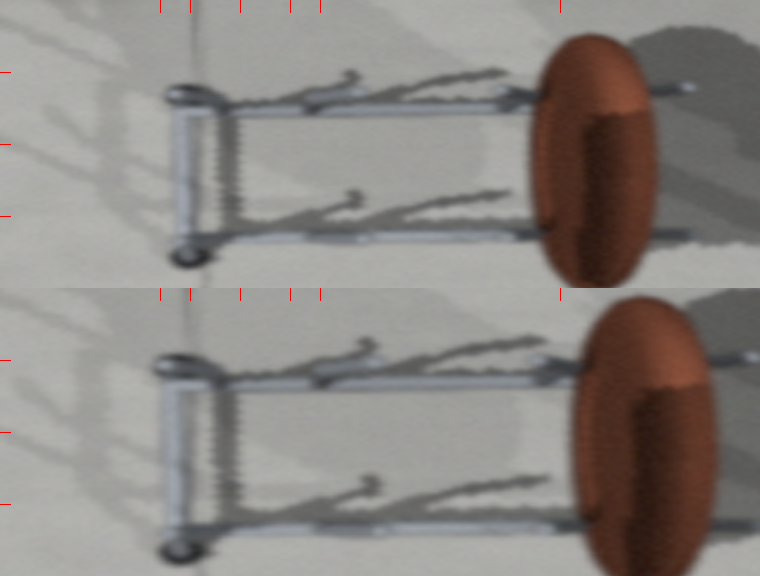

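The ortho picture used a camera pose read after the arm had settled, so it is offset. I'll redo it with the pose read just before the picture.

```bash
python3 look.py w3; python3 - <<'E'
from h import *
p=pr('wrist');im,d=cams.read_camera('wrist'); print(p['eye'],p['attitude'],pr('wrist')['attitude'])
F=f_of(p); Rm=rot(p); e=np.array(p['eye'])
g=np.array([.436,-.0455]);a=np.radians(59.7);n=np.array([np.cos(a),np.sin(a)]);t=np.array([-n[1],n[0]])
out=[]
print('eye uv',(e[:2]-g)@n,(e[:2]-g)@t)
for z in [.089,.025]:
    u,v=np.meshgrid(np.arange(-60,130,.25)/1e3,np.arange(60,-60,-1/2.4)/1e3)
    W=np.stack([g[0]+u*n[0]+v*t[0],g[1]+u*n[1]+v*t[1],0*u+z],-1)
    c=(W-e)@Rm; mx=(p['cx']+F*c[...,0]/-c[...,2]).astype(np.float32); my=(p['cy']-F*c[...,1]/-c[...,2]).astype(np.float32)
    o=cv2.remap(im,mx,my,cv2.INTER_CUBIC)
    out.append(o)
    for x in [-30,-20,-12.5,0,12.5,20,60,80,110]: cv2.line(o,(int((x+60)*4),0),(int((x+60)*4),288),(255,0,0),1)
    for y in [-30,0,30]: cv2.line(o,(0,int((60-y)*2.4)),(760,int((60-y)*2.4)),(255,0,0),1)
cv2.imwrite('pics/ortho2.png',np.vstack(out)[:,:,::-1])
E
```

```text
[ 0.5226 -0.094   0.5124] [ 1.7978e+02 -9.0000e-02  6.0000e+01] eye [ 0.46  -0.058  0.493] [-15.3  -0.1  60. ]
dish_center 0.93 [ 69.9 392.4] [0.503 0.129 0.082] at z=.072: [0.504 0.134 0.072]
small_dish_center 0.93 [ 62.9 441.3] [0.531 0.203 0.057] at z=.072: [0.529 0.194 0.072]
racked_dish_center 0.7 [ 96.  309.2] [0.477 0.018 0.091] at z=.072: [0.478 0.021 0.072]
[ 389   25   30   86 1955] lo [0.455 0.11  0.08 ] hi [0.552 0.166 0.13 ]
  z> 0.095 [504.2 132.7  14.   99.2  70.1] ztop 0.128
  z> 0.115 [504.1 133.2  13.7  70.1  69.3] ztop 0.128
[452  34  15  49 577] lo [0.504 0.194 0.08 ] hi [0.56  0.221 0.096]
[ 306   53   18   83 1102] lo [ 0.433 -0.007  0.08 ] hi [0.522 0.047 0.129]
  z> 0.095 [478.   22.   12.   99.6  60. ] ztop 0.128
  z> 0.115 [477.9  22.   12.   70.   59.8] ztop 0.128
[ 0.45984782 -0.05915403  0.49182691] [-15.1824592   -0.07294443  59.90414458] [-15.15438     -0.06295093  59.8885729 ]
eye uv 0.00024305100224126207 -0.027478938335964872
```

View pics/ortho2.png

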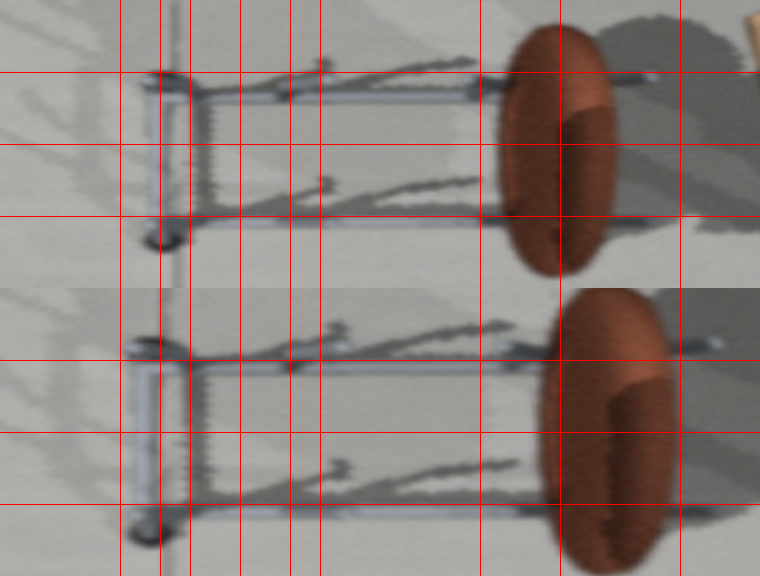

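With the pose read correctly, the rails, tine roots (12.5 mm) and tips (20 mm) match the geometry given. The gap centre is (0.438, -0.047), yaw 60°. Next I move above the large dish.

>>> {"method": "jog_arm", "body": {"rows": [[0,0.027,-0.0186,0,0,0,0],[0,0.027,-0.0186,0,0,0,0],[0,0.027,-0.0186,0,0,0,0],[0,0.027,-0.0186,0,0,0,0],[0,0.027,-0.0186,0,0,0,0],[0,0.026,-0.0185,0,0,0,0],[0,0.026,-0.0185,0,0,0,-4.7],[0,0,0,0,0,0,-4.8],[0,0,0,0,0,0,0],[0,0,0,0,0,0,0],[0,0,0,0,0,0,0],[0,0,0,0,0,0,0]]}}

```text
time_s: 6.38
tool_pos: [0.5036, 0.13, 0.5096]
tool_rot: [-180.0, 0.0, 69.1]
force: [-0.9, -0.0, -0.3]
grip_width: 0.0871
```

```bash
python3 - <<'E'
from h import *
rr,cc=np.mgrid[:384,:512]
A=[]
for n in ['scene','side']:
    f=np.load(n+'0.npz'); p=pr(n); A.append(unproj(p,rr,cc,f['d'])[f['d']>0])
A=np.vstack(A)
o=status.get_obs(); print(o['tool_pos'],o['tool_rot'],o['qpos'].round(1))
a=np.radians(69.5);n=np.array([np.cos(a),np.sin(a)]);t=np.array([-n[1],n[0]])
v=A[:,:2]-np.array([.504,.133]);k=(A[:,2]>.15)&(A[:,2]<.6)&(np.abs(v@n)<.17)&(np.abs(v@t)<.12)
print(k.sum(),np.c_[v@n,v@t,A[:,2]][k][::max(1,k.sum()//8)].round(3))
E
```

```text
[0.50356606 0.12998578 0.50962497] [-1.79996988e+02  2.49936842e-02  6.91323685e+01] [ 25.6   2.9 -44.3  90.2   2.   87.8  50.4]
0 []
```

>>> {"method": "jog_arm", "body": {"rows": [[0,0.003,0,0.03,0,0,0],[0,0,0,0.03,0,0,0],[0,0,0,0.03,0,0,0],[0,0,0,0.03,0,0,0],[0,0,0,0.02,0,0,0],[0,0,0,0,0,0,0],[0,0,0,0,0,0,0]]}}

```text
time_s: 6.97
tool_pos: [0.5042, 0.1333, 0.3693]
tool_rot: [-179.9, 0.0, 69.3]
force: [-0.0, -0.8, 1.6]
grip_width: 0.0873
```

>>> {"method": "jog_arm", "body": {"rows": [[0,0,0,0.02,0,0,0],[0,0,0,0.02,0,0,0],[0,0,0,0.02,0,0,0],[0,0,0,0.02,0,0,0],[0,0,0,0.01,0,0,0],[0,0,0,0,0,0,0],[0,0,0,0,0,0,0],[0,0,0,0,0,0,0]]}}

```text
time_s: 7.63
tool_pos: [0.5051, 0.1345, 0.2815]
tool_rot: [179.9, -0.1, 69.3]
force: [0.2, 0.3, 0.0]
grip_width: 0.0873
```

>>> {"method": "jog_arm", "body": {"rows": [[0,0,0,0.004,0,0,0],[0.5,0,0,0,0,0,0],[0.8,0,0,0,0,0,0],[1,0,0,0,0,0,0],[1,0,0,0,0,0,0],[1,0,0,0,0,0,0],[1,0,0,0,0,0,0],[1,0,0,0,0,0,0],[1,0,0,0,0,0,0],[1,0,0,0,0,0,0],[1,0,0,0,0,0,0]], "grip_force": 25}}

```text
time_s: 8.55
tool_pos: [0.5042, 0.1343, 0.2757]
tool_rot: [-180.0, 0.0, 69.4]
force: [-0.8, 0.2, 0.1]
grip_width: 0.0284
```

>>> {"method": "jog_arm", "body": {"rows": [[1,0,0,0,0,0,0],[1,0,0,0,0,0,0],[1,0,0,0,0,0,0],[1,0,0,0,0,0,0],[1,0,0,0,0,0,0],[1,0,0,0,0,0,0]]}}

```text
time_s: 9.05
tool_pos: [0.5042, 0.1344, 0.2757]
tool_rot: [180.0, -0.0, 69.4]
force: [-0.2, 1.0, -0.5]
grip_width: 0.0117
```

The dish is gripped at 11.7 mm. Lifting straight up.

>>> {"method": "jog_arm", "body": {"rows": [[1,0,0,-0.01,0,0,0],[1,0,0,-0.015,0,0,0],[1,0,0,-0.02,0,0,0],[1,0,0,-0.02,0,0,0],[1,0,0,-0.025,0,0,0],[1,0,0,-0.025,0,0,0],[1,0,0,-0.025,0,0,0],[1,0,0,-0.02,0,0,0],[1,0,0,-0.01,0,0,0],[1,0,0,0,0,0,0],[1,0,0,0,0,0,0],[1,0,0,0,0,0,0]]}}

```text
time_s: 10.05
tool_pos: [0.5038, 0.1341, 0.4442]
tool_rot: [-179.9, 0.1, 69.4]
force: [-0.8, -0.9, -2.4]
grip_width: 0.0117
```

```bash
cat > chk.py <<'E'
from h import *
import sys
rr,cc=np.mgrid[:384,:512]
o=status.get_obs(); print(o['tool_pos'].round(4),o['tool_rot'].round(2),o['grip_width'],o['qpos'].round(1),o['force'].round(1))
for n in ['side','scene']:
    p=pr(n); im,d=cams.read_camera(n); P=unproj(p,rr,cc,d)
    hsv=cv2.cvtColor(im,cv2.COLOR_RGB2HSV)
    m=((hsv[...,0]<15)&(hsv[...,1]>110)&(d>0)&(P[...,0]>.35)&(P[...,0]<.6)&(P[...,1]>-.15)&(P[...,1]<.25)&(P[...,2]>.01)&(P[...,2]<.4))
    lab=m.astype(np.uint8); k,lab,st,_=cv2.connectedComponentsWithStats(lab)
    for i in range(1,k):
        if st[i,4]<150: continue
        q=P[lab==i]
        rem=q
        for j in range(3):
            if len(rem)<150: break
            best=0; rng=np.random.default_rng(0)
            for _ in range(200):
                s=rem[rng.choice(len(rem),3,0)]; nn=np.cross(s[1]-s[0],s[2]-s[0]); nn/=np.linalg.norm(nn)+1e-12
                k2=np.abs((rem-s[0])@nn)<.003
                if k2.sum()>best and abs(nn[1])>.6: best=k2.sum(); kk=k2
            if best<120: break
            f=rem[kk]; c=f.mean(0); nn=np.linalg.svd(f-c)[2][2]; nn=nn*np.sign(nn[1]); rem=rem[~kk]
            lo,hi=np.percentile(f,1,0),np.percentile(f,99,0)
            print(n,len(f),'mid',((lo+hi)/2-.006*nn).round(3),'z',lo[2].round(3),hi[2].round(3),'yaw',np.degrees(np.arctan2(nn[1],nn[0])).round(1),'tilt',np.degrees(np.arcsin(nn[2])).round(1))
    if len(sys.argv)>1 and n=='side': cv2.imwrite(f'pics/{sys.argv[1]}.png',cv2.resize(im[60:300,150:450],(750,600),interpolation=cv2.INTER_CUBIC)[:,:,::-1])
E
python3 chk.py lift
```

```text
[0.5038 0.1341 0.4442] [-1.7987e+02  8.0000e-02  6.9380e+01] 0.01166867589964776 [ 25.2   4.3 -44.9  96.5   3.1  80.6  49.3] [-0.8 -0.9 -2.4]
side 2272 mid [0.501 0.134 0.242] z 0.192 0.291 yaw 69.5 tilt -0.2
side 131 mid [0.497 0.131 0.246] z 0.199 0.293 yaw 69.6 tilt 0.1
side 1271 mid [0.474 0.024 0.075] z 0.025 0.125 yaw 59.8 tilt 0.1
side 934 mid [0.528 0.209 0.057] z 0.021 0.092 yaw 70.1 tilt 0.4
scene 1877 mid [0.502 0.133 0.241] z 0.193 0.289 yaw 69.2 tilt -0.3
scene 895 mid [0.473 0.024 0.075] z 0.028 0.123 yaw 58.9 tilt 0.1
scene 788 mid [0.529 0.208 0.055] z 0.018 0.092 yaw 69.9 tilt 0.7
```

View pics/lift.png

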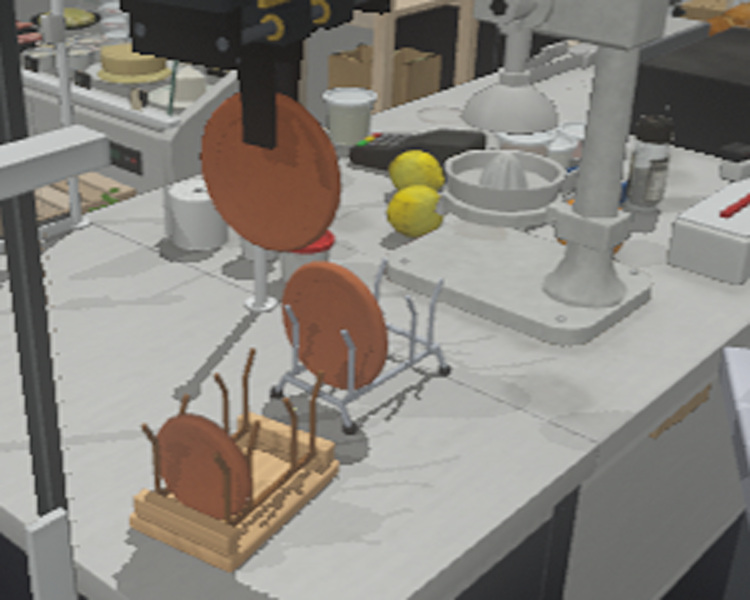

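The side view shows the dish held upright with nothing else disturbed. The press head at top right is the one thing to stay clear of. Now I traverse to above the gap.

>>> {"method": "jog_arm", "body": {"rows": [[1,-0.012,0,0,0,0,0],[1,-0.024,0,0,0,0,0],[1,-0.026,0,0,0,0,0],[1,-0.026,0,0,0,0,0],[1,-0.026,0,0,0,0,0],[1,-0.026,0,0,0,0,0],[1,-0.024,0,0,0,0,0],[1,-0.018,0,0,0,0,3],[1,-0.01,0,0,0,0,3.4],[1,0,0,0,0,0,3],[1,0,0,0,0,0,0],[1,0,0,0,0,0,0]]}}

```text
time_s: 11.15
tool_pos: [0.4361, -0.0449, 0.4452]
tool_rot: [-179.9, -0.0, 60.0]
force: [-1.0, 0.3, -1.9]
grip_width: 0.0119
```

```bash
python3 chk.py over
```

```text
[ 0.4361 -0.0449  0.4452] [-1.7994e+02 -1.0000e-02  6.0000e+01] 0.011859943804420387 [ 38.5  -8.7 -32.1 106.5  -4.7  81.   67.5] [-1.   0.3 -1.9]
side 1577 mid [ 0.433 -0.045  0.242] z 0.194 0.291 yaw 60.1 tilt -0.4
side 1257 mid [0.473 0.024 0.076] z 0.027 0.125 yaw 59.3 tilt -0.5
side 978 mid [0.528 0.209 0.057] z 0.021 0.092 yaw 69.7 tilt -0.1
scene 1353 mid [ 0.435 -0.045  0.243] z 0.194 0.291 yaw 59.6 tilt -0.4
scene 1004 mid [0.474 0.023 0.078] z 0.03 0.125 yaw 59.4 tilt -0.7
scene 781 mid [0.529 0.208 0.052] z 0.013 0.092 yaw 70.4 tilt -0.2
```

>>> {"method": "jog_arm", "body": {"rows": [[1,0,0,0.015,0,0,0],[1,0,0,0.02,0,0,0],[1,0,0,0.02,0,0,0],[1,0,0,0.02,0,0,0],[1,0,0,0.015,0,0,0],[1,0,0,0,0,0,0],[1,0,0,0,0,0,0]]}}

```text
time_s: 11.83
tool_pos: [0.436, -0.0447, 0.3553]
tool_rot: [-179.9, 0.0, 60.1]
force: [-0.6, -0.1, -1.2]
grip_width: 0.0119
```

>>> {"method": "jog_arm", "body": {"rows": [[1,0,0,0.01,0,0,0],[1,0,0,0.01,0,0,0],[1,0,0,0.01,0,0,0],[1,0,0,0.01,0,0,0],[1,0,0,0.01,0,0,0],[1,0,0,0,0,0,0],[1,0,0,0,0,0,0],[1,0,0,0,0,0,0]]}}

```text
time_s: 12.5
tool_pos: [0.4363, -0.0452, 0.3059]
tool_rot: [180.0, -0.0, 60.0]
force: [0.7, -0.7, -2.1]
grip_width: 0.0123
```

```bash
python3 chk.py low
```

```text
[ 0.4363 -0.0452  0.3059] [ 1.7998e+02 -1.0000e-02  5.9980e+01] 0.012253922662139897 [ 37.7  -2.1 -34.2 117.7  -1.3  64.   64. ] [ 0.7 -0.7 -2.1]
side 1256 mid [0.473 0.024 0.076] z 0.026 0.125 yaw 59.6 tilt -0.7
side 1099 mid [ 0.434 -0.046  0.104] z 0.054 0.153 yaw 60.3 tilt -0.5
side 949 mid [0.528 0.209 0.056] z 0.021 0.092 yaw 69.6 tilt -0.5
scene 989 mid [0.472 0.024 0.078] z 0.029 0.126 yaw 58.8 tilt -1.1
scene 925 mid [ 0.434 -0.046  0.105] z 0.058 0.152 yaw 59.5 tilt -0.4
scene 790 mid [0.529 0.208 0.054] z 0.016 0.092 yaw 68.8 tilt -0.1
```

View pics/low.png

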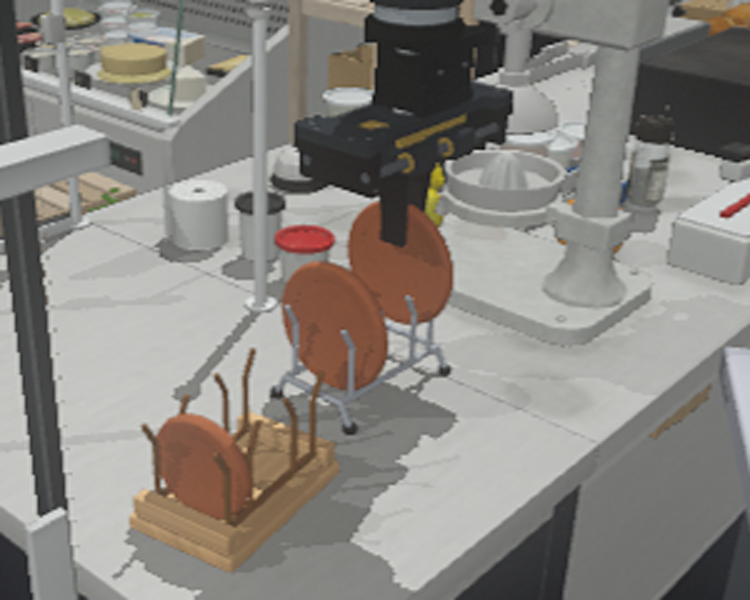

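The dish is between the tines, with about 27 mm still to go. I'll set it down slowly and watch the force.

>>> {"method": "jog_arm", "body": {"rows": [[1,0,0,0.007,0,0,0],[1,0,0,0.007,0,0,0],[1,0,0,0.005,0,0,0],[1,0,0,0.003,0,0,0],[1,0,0,0.002,0,0,0],[1,0,0,0,0,0,0],[1,0,0,0,0,0,0],[1,0,0,0,0,0,0],[1,0,0,0,0,0,0]]}}

```text
time_s: 13.35
tool_pos: [0.4362, -0.0452, 0.282]
tool_rot: [180.0, -0.0, 60.0]
force: [-0.4, -0.6, -2.2]
grip_width: 0.012
```

>>> {"method": "jog_arm", "body": {"rows": [[1,0,0,0.002,0,0,0],[1,0,0,0.002,0,0,0],[1,0,0,0,0,0,0],[1,0,0,0,0,0,0],[1,0,0,0,0,0,0]]}}

```text
time_s: 13.77
tool_pos: [0.436, -0.0452, 0.2777]
tool_rot: [-180.0, 0.0, 60.0]
force: [0.2, 1.4, -2.2]
grip_width: 0.0118
```

```bash
python3 chk.py
```

```text
[ 0.436  -0.0452  0.2777] [-1.7999e+02  1.0000e-02  5.9970e+01] 0.011784955850571785 [ 37.4   0.  -34.6 119.5   0.   60.5  62.8] [ 0.2  1.4 -2.2]
side 1119 mid [0.474 0.024 0.077] z 0.03 0.124 yaw 59.6 tilt -1.6
side 910 mid [0.528 0.209 0.057] z 0.021 0.092 yaw 69.3 tilt -0.4
side 850 mid [ 0.429 -0.044  0.078] z 0.03 0.125 yaw 58.3 tilt -0.7
scene 1044 mid [0.474 0.023 0.077] z 0.028 0.125 yaw 59.3 tilt -0.3
scene 703 mid [ 0.432 -0.045  0.078] z 0.032 0.124 yaw 58.5 tilt -1.1
scene 793 mid [0.529 0.208 0.052] z 0.012 0.092 yaw 69.1 tilt -0.7
```

>>> {"method": "jog_arm", "body": {"rows": [[1,0,0,0.001,0,0,0],[1,0,0,0.001,0,0,0],[1,0,0,0,0,0,0],[1,0,0,0,0,0,0],[1,0,0,0,0,0,0]]}}

```text
time_s: 14.28
tool_pos: [0.4368, -0.0455, 0.2765]
tool_rot: [179.8, -0.0, 60.0]
force: [1.6, -1.0, 1.8]
grip_width: 0.0118
```

>>> {"method": "jog_arm", "body": {"rows": [[1,0,0,0.001,0,0,0],[1,0,0,0.001,0,0,0],[1,0,0,0,0,0,0],[1,0,0,0,0,0,0],[1,0,0,0,0,0,0]]}}

```text
time_s: 14.7
tool_pos: [0.4375, -0.0457, 0.2758]
tool_rot: [179.7, -0.0, 60.0]
force: [0.6, -2.7, 10.8]
grip_width: 0.0118
```

The dish is on the rails, pressing with about 11 N. I'll ease back, open part way, then rise.

>>> {"method": "jog_arm", "body": {"rows": [[1,0,0,-0.002,0,0,0],[1,0,0,0,0,0,0],[0.8,0,0,0,0,0,0],[0.7,0,0,0,0,0,0],[0.6,0,0,0,0,0,0],[0.5,0,0,0,0,0,0],[0.5,0,0,0,0,0,0],[0.5,0,0,0,0,0,0],[0.5,0,0,0,0,0,0],[0.5,0,0,0,0,0,0]], "grip_force": 10}}

```text
time_s: 15.53
tool_pos: [0.436, -0.0451, 0.2757]
tool_rot: [-180.0, 0.0, 60.0]
force: [0.4, 0.4, -0.5]
grip_width: 0.0428
```

```bash
python3 chk.py
```

```text
[ 0.436  -0.0451  0.2757] [-179.99    0.     59.98] 0.04277847421768707 [ 3.730e+01  2.000e-01 -3.460e+01  1.196e+02  1.000e-01  6.020e+01
  6.270e+01] [ 0.4  0.4 -0.5]
side 1228 mid [0.474 0.023 0.075] z 0.025 0.125 yaw 59.9 tilt 0.6
side 917 mid [0.527 0.209 0.057] z 0.022 0.092 yaw 68.8 tilt -0.8
side 772 mid [ 0.431 -0.045  0.076] z 0.026 0.125 yaw 58.8 tilt 0.1
scene 1012 mid [0.474 0.023 0.077] z 0.028 0.125 yaw 59.1 tilt -0.5
scene 631 mid [ 0.434 -0.046  0.077] z 0.03 0.124 yaw 58.5 tilt -0.4
scene 814 mid [0.529 0.208 0.053] z 0.014 0.092 yaw 69.8 tilt -0.1
```

The dish is seated at the same height as its neighbour and standing free. Retracting straight up.

>>> {"method": "jog_arm", "body": {"rows": [[0.5,0,0,-0.01,0,0,0],[0.5,0,0,-0.02,0,0,0],[0.5,0,0,-0.03,0,0,0],[0.5,0,0,-0.03,0,0,0],[0.5,0,0,-0.03,0,0,0],[0.5,0,0,-0.03,0,0,0],[0.5,0,0,-0.01,0,0,0],[0.5,0,0,0,0,0,0],[0.5,0,0,0,0,0,0],[0.5,0,0,0,0,0,0]]}}

```text
time_s: 16.47
tool_pos: [0.4356, -0.0452, 0.4343]
tool_rot: [-179.9, 0.0, 60.0]
force: [-0.3, 0.0, -0.0]
grip_width: 0.0435
```

```bash
python3 chk.py fin
```

```text
[ 0.4356 -0.0452  0.4343] [-1.7987e+02  5.0000e-02  5.9970e+01] 0.04351553855907118 [ 38.6  -8.4 -32.3 107.5  -4.6  79.8  67.4] [-0.3  0.  -0. ]
side 1269 mid [0.474 0.024 0.076] z 0.026 0.125 yaw 60.0 tilt -0.7
side 955 mid [ 0.433 -0.045  0.079] z 0.032 0.125 yaw 58.5 tilt -1.6
side 966 mid [0.528 0.208 0.056] z 0.02 0.092 yaw 70.3 tilt -0.2
scene 1033 mid [0.474 0.023 0.076] z 0.027 0.125 yaw 59.9 tilt -0.4
scene 837 mid [ 0.436 -0.046  0.079] z 0.032 0.125 yaw 59.2 tilt -1.8
scene 790 mid [0.528 0.208 0.052] z 0.013 0.092 yaw 70.4 tilt -0.6
```

View pics/fin.png

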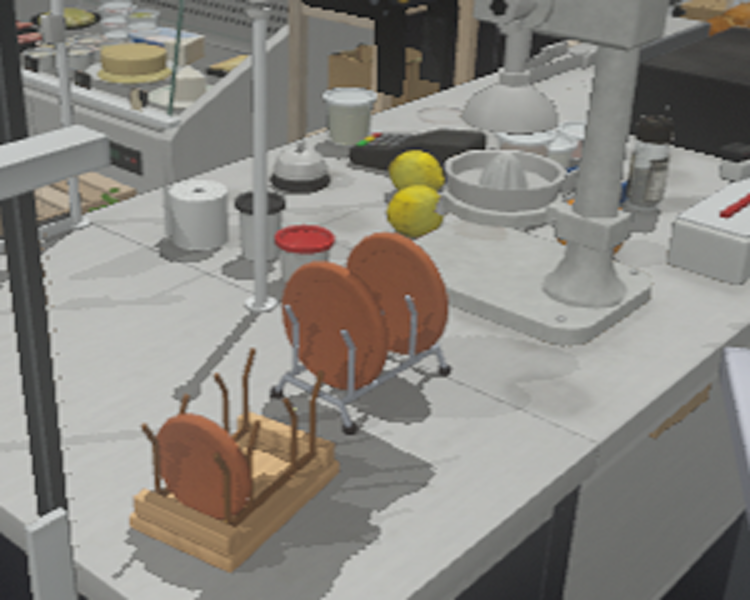

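The final picture shows the large dish upright between the tines at about (395, 295), next to the racked dish. The small dish is still in the stand and the gripper is clear.

```bash
python3 -c "
from h import *
print(env.sign_off())"
```

```text
the job is handed in; nothing more can be done
None
```

The large dish now stands upright in the free gap of the wire rack, and I handed the job in just after 16.5 s. I lifted it from the wooden stand, lowered it until it pressed on the rails with about 11 N, eased back, opened the fingers and withdrew straight up.

**Last checks:**
- **Placed dish:** its centre is about 80 mm from the racked dish, as it should be. Its top is level with that dish (0.125 m). Its tilt is under 2° and it is about 1° off the gap's direction.
- **Other dishes:** the small dish and the racked dish read the same as at the start, within 1–2 mm.
- **Arm:** the wrist force was near zero and the gripper was well clear of everything.

**Disagreements:**
- **Camera offset:** the fixed cameras and the wrist camera differed by 2–4 mm, so I aimed between them.
- **First close view of the gap:** it was mis-scaled because I read the camera pose after the arm had settled. I took it again before using it.

No check failed.

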